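Zero the peak pointer and unhitch the coupler

TASK

Get the coupler test stand ready for the next pull: turn the black knob on the dial gauge so that the red peak pointer goes back to its zero stop, then pull the orange latch grip sideways, out from the coupler against its spring, and lift the tongue off the hitch ball. Finish while still holding it raised and still, with the whole coupler above the top of the ball; leave the valve body, the loose flange and the wrench where they lie.

Things in the scene. Friction and masses are not known exactly. Their poses are not given: they have to be found in the camera images.
- stand: Fixed test stand: grey base plate 420 x 320 x 15 mm carrying hitch ball, tongue clevis and dial gauge. Origin on the table under the ball; x runs from the ball to the clevis, y to the left of that, z up. Plate spans x -90..330, y -215..105 mm; the blue clevis cheeks reach y +-52 and 142 mm high. It never moves in a run; place and yaw differ between runs
- ball (a point): Centre of the steel hitch ball, 50 mm in diameter: on the stand's z axis, 105 mm above the table, so its top is at 130 mm. It stands on a 22 mm neck on a round blue load capsule
- tongue: Hinged tongue with the coupler and latch. Origin: at stand (0, 0, 115) mm when down, axes then as the stand's. It turns about a clevis pin along stand y at x 270, z 115 mm: 0 rad = coupler on the ball (stop), coupler end rises to a stop at 0.75. Falls back when let go; 5 to 8 N up at the latch grip carries it. With the latch home its keeper catches under the ball and it cannot rise
- coupler_low (a point): Level of the lowest part of the coupler, on its centre line: at stand (0, 0, 71) mm when down; level with the top of the ball at about 0.22 rad of tongue lift. The cast coupler head is a cup 78 mm wide, top 139 mm above the table, over the ball, on the end of an aluminium tongue tube 50 mm wide, 40 mm high
- latch (a joint): Travel of the sprung side latch in m, relative to the coupler: 0 = home (keeper under the ball), grows as it is pulled along stand +y, straight out from the coupler's side; stop at 0.016. The keeper is clear of the ball from about 0.008 on. The spring takes 6 N at first, about 11 N at the stop, and brings the latch home when let go
- latch_grip (a point): Grasp point on the orange latch grip, upright outside the coupler's +y side, at stand (0, 68, 176) mm at the start: a block 20 mm thick along y (pull direction), 34 mm along x, top 23 mm above this point, a dark flange 29 mm below it. It is part of the latch, carried by the coupler: lifting by it lifts the tongue. Axes as the tongue's. Nothing else as high within 80 mm
- peak (a joint): Turn of the red peak pointer and its knob in rad: 0 = on the zero stop (over the thin black main pointer); grows clockwise seen from above, so it is reset by turning the knob counter-clockwise. Light friction (about 0.03 N m) holds it where it is left; it starts 0.65 to 1.4 rad off
- knob_grip (a point): Grasp point on the round knurled black reset knob in the middle of the dial gauge, on the knob's vertical axis, at stand (30, -145, 82) mm. Knob 26 mm in diameter, top 10 mm above this point; the dial face is 26 mm and the gauge's rim (104 mm in diameter) 23 mm below it
- valve: Bystander: a steel valve body casting, 145 mm long between two 92 mm flanges, standing on its foot; origin under its middle
- flange: Bystander: a loose steel neck flange lying flat, 116 mm in diameter, 40 mm high; origin under its middle
- wrench: Bystander: a steel wrench 170 mm long lying flat on the base plate between gauge and clevis; origin under its middle

How it is judged:
On the way, in this order (a step that is already met when the one before it is completed fails the run):
1. the red peak pointer is back on its zero stop (within 0.06 rad), the coupler still on the ball (value of joint peak below 0.06 rad and height (world z) of coupler_low below 0.085 m), for 0.2 s.
2. the latch is pulled sideways out from under the ball (6 mm or more) (value of joint latch above 0.006 m), for 0.1 s.
At the end, for the whole second after the job is handed in: The robot's fingers hold the tongue (or its latch grip) still and raised, carried by nothing else, with the lowest part of the coupler above the top of the ball (130 mm above the table), and the peak pointer is still within 0.06 rad of its zero stop (height (world z) of coupler_low above 0.13 m and linear speed of tongue below 0.03 m/s and contact force between the fingers and tongue above 2 N and contact force between tongue and valve below 0.2 N and contact force between tongue and flange below 0.2 N and contact force between tongue and wrench below 0.2 N and value of joint peak below 0.06 rad); the arm keeps its last pose, push and grip.
It fails at once if the valve body was moved more than 20 mm (distance of valve from where it was at the start of the episode above 0.02 m).
It fails at once if the loose flange was moved more than 20 mm (distance of flange from where it was at the start of the episode above 0.02 m).
It fails at once if the wrench was moved more than 20 mm (distance of wrench from where it was at the start of the episode above 0.02 m).
It also fails if it takes over 58 s, if anything falls off the work surface, if the arm or the gripper's body presses on something with over 40 N, if the wrist force passes 120 N, or if a joint passes its speed limit or range.

ROBOT

A 7-joint arm with a two-finger parallel gripper is mounted at the origin on the work surface. World frame = base frame: x ahead of the robot, y to its left, z up, the work surface at z = 0. Lengths are in m, angles in rad, forces in N, time in s.
With the tool pointing down it reaches from about 0.4 to 0.85 m from the base axis. Payload 4.5 kg.
Tool frame: the origin (TCP) lies on the centre line of the jaws, within the pads' length; the fingertips stand r.tcp_to_tips ahead of it and the grasp point (between the pads) lies 11 mm behind it (r.tcp_to_tips is the distance from the TCP to the fingertips, in m); y points along the fingers, x is the direction in which the jaws open and shut, and the axes are right-handed (so a half turn about y gives the same grasp; the last joint's range is limited). The gripper opens to 88 mm and grips with 3 to 60 N. Pads are 18 mm wide; open, the fingers measure 123 mm over their backs; the gripper's body (75 mm by 187 mm) begins 45 mm behind the grasp point.
Start: joints at [-1.269, 0.689, -0.195, 1.565, 0.157, 0.902, -0.215], TCP at [0.165, 0.603, 0.247] pointing down, gripper open.
Joint ranges: [-3.01, 3.01], [-0.46, 2.08], [-1.47, 1.51], [0.13, 2.56], [-1, 4.14], [0.04, 2.09], [-2.66, 2.66]. Speed limits (rad/s): [2.57, 2.57, 3.14, 3.14, 3.14, 3.14, 3.14].

INTERFACE

Orientations are given as a unit quaternion [x, y, z, w].
In Python, from plant import r gives the robot as it stands. The module is installed in compiled form; this text tells all that it offers.
- The arm moves only by the shell command python3 -m inch 'ROWS' [OPENING] [FORCE]. ROWS is text: rows parted by semicolons, each of 4 numbers parted by spaces: the shift along the tool's x, y, z in mm, then the turn about the tool's y in degrees. In form: x y z spin; .... A call has 1 to 10 rows; each row is the pose to reach, as a shift and turn from the pose commanded when the call began, along the tool's axes at that moment; what a row does not reach only later rows make up. A row lasts 1/10 s, in which the tool goes at most 50 mm and 8.59 degrees, less where a joint would pass 70% of its speed; a pose out of reach is approached as far as the arm can. A call with a gripper value outside its range is refused whole. OPENING is the gripper command: -1 is shut, 1 is fully open, values between are in proportion, set as the call begins (- or left out, the last holds). The fingers move at their own pace and stop on an object; FORCE is the grip in N (left out, the last holds). Time passes only in rows, so rows that repeat a pose let the fingers close. It gives the time, the measured TCP pose, the force and the opening at its end, in the units of the state.
- r.get_state(): the state, without advancing time (a new reading comes with each control period).
- r.snapshot(name): name is "scene" or "top"; returns a dict with "frame" (420x560x3 uint8, red, green, blue), "intrinsics" (3x3 intrinsics, pixels), "R" (3x3) and "t" (3): a world point X has camera coordinates R X + t. Camera axes: x right, y down, z forward; pixel columns grow to the right and rows downward; lengths in m; the calibration is good to about 2 mm. A picture is of the moment at which its call begins. There is no depth.
- r.finish_job(): hands the job in, once; it reports no verdict.
Trained networks look in the newest picture that a camera, given by its name, has taken for a name from the list of things; names that differ only in an ending like _2 or _b are one class to them, and where a whole thing is asked for, a point or a joint stands for the part that bears it (a point fixed in the world has none). Each returns a list of dicts, best first, with "p" (0 to 1); they miss things now and then, are a little off and sometimes report something else, mostly with a low value. They report only what shows in the picture. A call takes as long as a camera call.
- r.trace(camera, name): "region" (420x560 bool, what is visible of it) and "centre" ([row, column] in pixels, amid what is visible of it).
- r.tip_of(camera, name): "centre" ([row, column] in pixels: a listed point, or the origin of a listed thing).
The state is a dict: "clock": time; "q": joint angles; "qd": joint speeds; "joint_torque": joint torques, N m; "tool_pos": TCP position; "eef_rot": TCP orientation; "contact_force": force on the tool from outside, world axes, zero at the start; "moment": the same for the moment, N m; "opening": opening from 0.0 (shut) to 1.0 (fully open).
Only numpy, scipy, OpenCV 4.12 (cv2) and the standard library are available. Lean on these libraries where they do the work, as an engineer would, in place of code of your own. Each camera call takes 0.05 s, during which the arm holds its last target.

## Working session

There is one attempt and no reset: what is moved stays moved. The work goes in short steps, Python scripts to look and compute and a shell command to move; the robot and the scene stay as the last step left them, time stands still between calls to the robot, and variables do not carry over. Pictures are saved under pics/ and viewed, and the job is handed in when it is done.

```bash
mkdir -p pics; ls
python3 - <<'E'
from plant import r
import cv2,numpy as np
s=r.get_state()
for k in s: print(k,np.round(s[k],3))
print(r.tcp_to_tips)
for c in("scene","top"):
    d=r.snapshot(c); cv2.imwrite(f"pics/{c}0.png",d["frame"][:,:,::-1])
    print(c,d["intrinsics"].tolist(),np.round(d["R"],4).tolist(),np.round(d["t"],4).tolist())
    for n in("stand","ball","latch_grip","knob_grip","tongue","coupler_low","valve","flange","wrench"):
        print(c,n,[(np.round(x["centre"],1).tolist(),round(x["p"],2)) for x in r.tip_of(c,n)[:3]])
E
```

```text
pics
clock 0.0
q [-1.269  0.69  -0.194  1.566  0.157  0.902 -0.215]
qd [-0.002  0.001 -0.    -0.002  0.     0.001  0.001]
joint_torque [-1.0000e-03 -5.2755e+01 -1.2670e+00 -1.5343e+01 -5.3000e-02  6.0000e-03
  0.0000e+00]
tool_pos [0.165 0.602 0.246]
eef_rot [ 0.563  0.428 -0.429 -0.562]
contact_force [0.106 0.741 0.305]
moment [ 0.022 -0.035  0.028]
opening 1.001
0.008
scene [[510.05209447919253, 0.0, 277.3850053662476], [0.0, 510.05209447919253, 206.48319536794347], [0.0, 0.0, 1.0]] [[0.7366, 0.6764, -0.0046], [0.5308, -0.5823, -0.6158], [-0.4192, 0.4511, -0.7879]] [-0.4574, -0.219, 1.7165]
scene stand [([240.7, 238.3], 0.77)]
scene ball [([217.4, 233.4], 0.78)]
scene latch_grip [([189.4, 255.7], 0.6)]
scene knob_grip [([254.2, 197.2], 0.43)]
scene tongue [([221.0, 239.4], 0.98)]
scene coupler_low [([222.8, 234.7], 0.9)]
scene valve [([291.4, 134.7], 0.87)]
scene flange [([213.0, 323.7], 0.8)]
scene wrench [([293.3, 224.7], 0.57), ([221.7, 235.8], 0.38), ([217.3, 236.6], 0.19)]
top [[396.4604211180713, 0.0, 278.219983479594], [0.0, 396.4604211180713, 202.68821054715738], [0.0, 0.0, 1.0]] [[-0.0046, -1.0, -0.0055], [-0.9989, 0.0048, -0.0461], [0.0461, 0.0053, -0.9989]] [0.0391, 0.5662, 1.1034]
top stand [([213.6, 309.9], 0.82)]
top ball [([213.5, 311.4], 0.96)]
top latch_grip [([206.0, 288.0], 0.44)]
top knob_grip [([217.1, 370.8], 0.62), ([179.4, 367.7], 0.42)]
top tongue [([212.1, 317.4], 0.9)]
top coupler_low [([214.4, 314.0], 0.94)]
top valve [([247.6, 423.2], 0.76)]
top flange [([175.4, 233.8], 0.85), ([213.8, 313.5], 0.51)]
top wrench [([177.9, 368.1], 0.89)]
```

View pics/scene0.png

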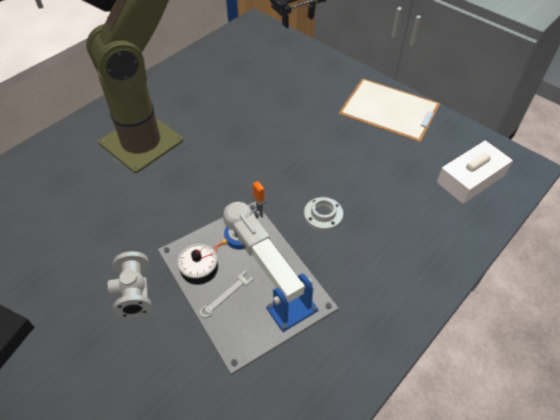

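View pics/top0.png

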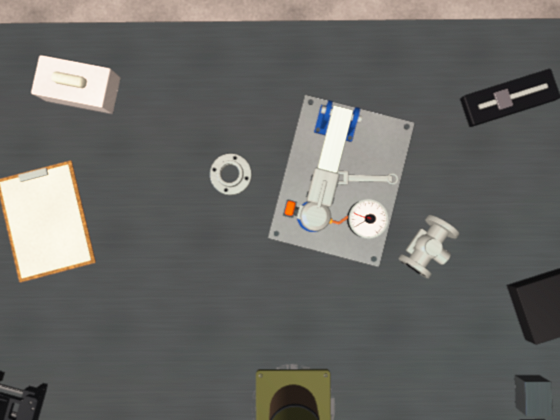

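```bash
cat > h.py <<'E'
from plant import r
import cv2,numpy as np
from scipy.optimize import least_squares
from scipy.spatial.transform import Rotation as Ro
def proj(d,X):
    c=np.atleast_2d(X)@d["R"].T+d["t"]; u=c@d["intrinsics"].T; return u[:,:2]/u[:,2:]
E
python3 - <<'E'
from h import *
P={"stand":(0,0,0),"ball":(0,0,.105),"latch_grip":(0,.068,.176),"knob_grip":(.03,-.145,.082),"tongue":(0,0,.115),"coupler_low":(0,0,.071)}
obs=[]
for c in("scene","top"):
    d=r.snapshot(c)
    for n in P:
        x=r.tip_of(c,n)
        if x: obs.append((d,P[n],x[0]["centre"][::-1],n,c))
def W(p,X):
    cy,sy=np.cos(p[2]),np.sin(p[2]); return np.array([p[0]+cy*X[0]-sy*X[1],p[1]+sy*X[0]+cy*X[1],X[2]])
f=lambda p:np.concatenate([proj(d,W(p,X))[0]-u for d,X,u,_,_ in obs])
best=min((least_squares(f,[.55,-.1,y],loss="soft_l1") for y in np.arange(-3,3,1)),key=lambda s:s.cost)
print(best.x,best.cost)
for o,e in zip(obs,f(best.x).reshape(-1,2)): print(o[3],o[4],e.round(1))
p=best.x
for n in P: print(n,W(p,P[n]).round(4))
print(Ro.from_quat(r.get_state()["eef_rot"]).as_matrix().round(3))
E
```

```text
[ 0.52834239 -0.06021785 -0.25689285] 42.69828215969201
stand scene [-1.4 -3.4]
ball scene [ 1.9 -0.9]
latch_grip scene [1.7 2.3]
knob_grip scene [-0.3 -1.8]
tongue scene [-3.8  1.4]
coupler_low scene [ -0.1 -18.5]
stand top [1.  2.9]
latch_grip top [0.9 1. ]
knob_grip top [-1.3 -3. ]
tongue top [-1.2 -2.7]
coupler_low top [ 3.9 -2.6]
stand [ 0.5283 -0.0602  0.    ]
ball [ 0.5283 -0.0602  0.105 ]
latch_grip [0.5456 0.0056 0.176 ]
knob_grip [ 0.5205 -0.2081  0.082 ]
tongue [ 0.5283 -0.0602  0.115 ]
coupler_low [ 0.5283 -0.0602  0.071 ]
[[ 0.265 -0.    -0.964]
 [ 0.964  0.     0.265]
 [ 0.    -1.     0.   ]]
```

The scene view shows the coupler at about (238,215), the orange grip at (259,190) and the dial at (197,260). In the top view the plate corners are sharp, at roughly (305,95), (414,122), (379,266) and (268,239). I'll refine the pose using them.

Run:
```python
from h import *
d=r.snapshot("top"); f=d["frame"]
crop=cv2.resize(f[85:275,255:425],None,fx=4,fy=4,interpolation=cv2.INTER_CUBIC)[:,:,::-1].copy()
def W(p,X):
    cy,sy=np.cos(p[2]),np.sin(p[2]); return np.array([p[0]+cy*X[0]-sy*X[1],p[1]+sy*X[0]+cy*X[1],X[2]])
C=[(-.09,-.215,.015),(.33,-.215,.015),(.33,.105,.015),(-.09,.105,.015)]
U=np.array([(379,266),(414,122),(305,95),(268,239.)],np.float32)
g=cv2.cvtColor(f,cv2.COLOR_RGB2GRAY)
U=cv2.cornerSubPix(g,U.reshape(-1,1,2).copy(),(4,4),(-1,-1),(3,50,.01)).reshape(-1,2); print(U)
hsv=cv2.cvtColor(f,cv2.COLOR_RGB2HSV)
fn=lambda p:np.concatenate([proj(d,W(p,X))[0]-u for X,u in zip(C,U)])
s=least_squares(fn,[.528,-.06,-.257]);p=s.x;print(p,s.fun.round(1))
K={"latch":(0,.068,.199),"knob":(.03,-.145,.092),"rim":(.03,-.145,.059)}
for n,X in K.items():
    print(n,W(p,X).round(4),proj(d,W(p,X))[0].round(1))
    u=(proj(d,W(p,X))[0]-[255,85]+.5)*4-.5; cv2.drawMarker(crop,tuple(int(v) for v in u),(255,0,255),0,12,1)
for X in C:
    u=(proj(d,W(p,X))[0]-[255,85]+.5)*4-.5; cv2.circle(crop,tuple(int(v) for v in u),4,(0,255,0),1)
cv2.imwrite("pics/top1.png",crop[:, :][:600] if 0 else cv2.resize(crop,(537,600)))
d2=r.snapshot("scene");f=d2["frame"][:,:,::-1]
c2=cv2.resize(f[165:305,170:330],None,fx=4,fy=4,interpolation=cv2.INTER_CUBIC)
for n,X in K.items():
    u=(proj(d2,W(p,X))[0]-[170,165]+.5)*4-.5; cv2.drawMarker(c2,tuple(int(v) for v in u),(255,0,255),0,12,1)
cv2.imwrite("pics/scene1.png",c2)
for c in ("scene","top"):
  dd=r.snapshot(c); m=(cv2.inRange(cv2.cvtColor(dd["frame"],cv2.COLOR_RGB2HSV),(3,180,150),(14,255,255)))
  n,l,st,ce=cv2.connectedComponentsWithStats(m); print(c,[(st[i].tolist(),ce[i].round(1).tolist()) for i in range(1,n) if st[i][4]>8])
  print("pred grip ctr",proj(dd,W(p,(0,.068,.180))))
```

```text
[[377.89404  266.2645  ]
 [413.17673  122.443695]
 [304.6629    94.59134 ]
 [267.70212  237.27174 ]]
[ 0.528852   -0.05647791 -0.25867683] [ 0.3  0.3  0.6 -0.3 -0.3 -0.3 -0.6  0.3]
latch [0.5462 0.0093 0.199 ] [289.4 207.6]
knob [ 0.5208 -0.2043  0.092 ] [370.4 218.3]
rim [ 0.5208 -0.2043  0.059 ] [367.6 218.4]
scene [([253, 182, 10, 10, 63], [257.6, 186.4])]
pred grip ctr [[258.64904426 189.36996825]]
top [([285, 201, 10, 15, 107], [289.7, 207.8]), ([333, 217, 15, 7, 20], [340.4, 220.3])]
pred grip ctr [[289.23672174 207.82673247]]
```

```bash
sleep 0
```

```text
(no output)
```

View pics/top1.png

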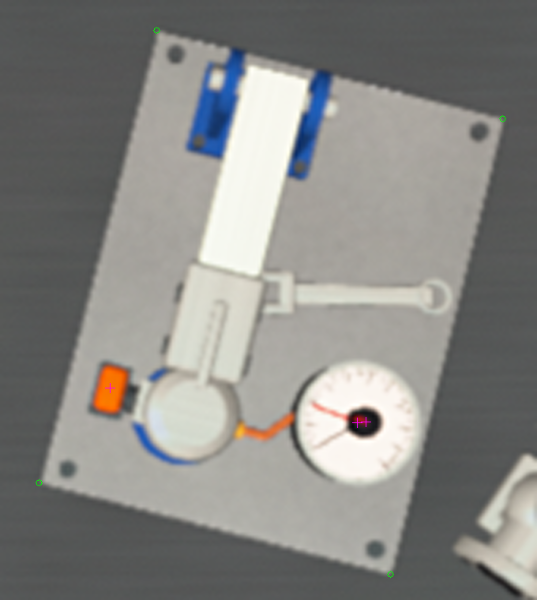

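View pics/scene1.png

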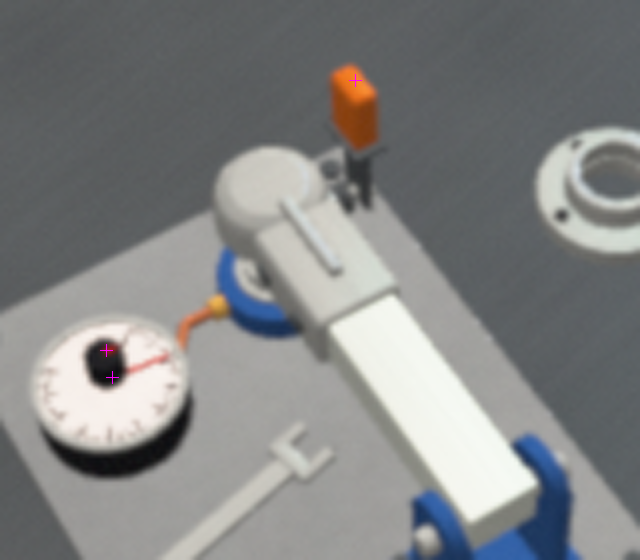

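```bash
python3 -m inch '0 0 -50 8; 0 0 -100 16; 0 0 -150 24; -30 0 -190 32; -70 0 -220 40; -115 0 -240 48; -160 0 -260 56; -205 0 -280 64; -250 0 -300 72; -298 0 -312 80' 0.2
```

```text
clock: 2.9
tool_pos: [0.3885, 0.2311, 0.2471]
eef_rot: [-0.706, 0.034, -0.036, 0.707]
contact_force: [0.7, -1.1, -0.1]
opening: 0.599
```

Run:
```python
from h import *
s=r.get_state()
M=Ro.from_quat(s["eef_rot"]).as_matrix();print(s["q"].round(3),M.round(3).tolist())
g=s["tool_pos"]
D=np.array([.5208,-.2043,.150])-g
print(D,M.T@D*1000, np.degrees(np.arctan2(M[1,0],M[0,0])))
d=r.snapshot("top");cv2.imwrite("pics/top2.png",d["frame"][:,:,::-1])
```

```text
[-0.742  0.474  0.155  2.078 -0.125  0.596 -0.601] [[0.995, 0.002, 0.1], [-0.1, 0.001, 0.995], [0.002, -1.0, 0.001]]
[ 0.13227975 -0.435444   -0.09710625] [ 174.75432273   96.94862745 -420.23912595] -5.7113267275944555
```

View pics/top2.png

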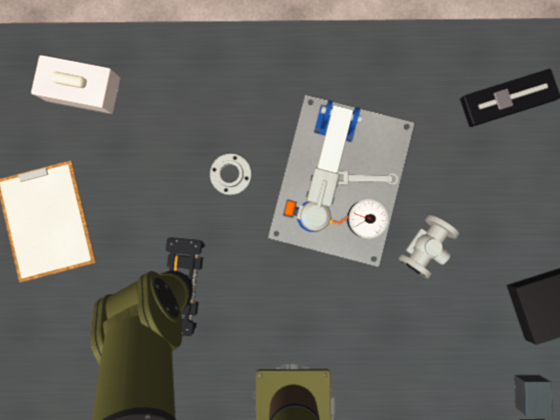

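The top view shows the gripper at (190,285) with its long side along tool x, and the scene is unchanged.

```bash
python3 -m inch '30 0 -38 5; 60 0 -76 10; 90 0 -114 15; 110 0 -158 20; 130 0 -202 25; 145 0 -248 30; 155 0 -295 30; 165 0 -340 30; 172 0 -385 30; 175 0 -420 30'; python3 -m inch '0 0 0 0; 0 0 0 0;0 0 0 0'
python3 - <<'E'
from h import *
s=r.get_state()
M=Ro.from_quat(s["eef_rot"]).as_matrix()
for z in(.15,.074): print(M.T@(np.array([.5208,-.2043,z])-s["tool_pos"])*1000)
print(s["q"].round(3),np.degrees(np.arctan2(M[1,0],M[0,0])))
for c in("scene","top"):
    d=r.snapshot(c);cv2.imwrite(f"pics/{c}3.png",d["frame"][:,:,::-1])
E
```

```text
clock: 3.95
tool_pos: [0.5228, -0.2047, 0.2468]
eef_rot: [0.674, -0.215, 0.215, -0.673]
contact_force: [0.5, -0.4, -0.2]
opening: 0.6
clock: 4.25
tool_pos: [0.5229, -0.1996, 0.2465]
eef_rot: [-0.673, 0.214, -0.213, 0.675]
contact_force: [0.5, -0.5, 0.2]
opening: 0.601
[ 1.08783449 96.51220684 -5.12786611]
[  1.17371828 172.51210016  -5.22187937]
[ 0.142  0.612  0.235  1.779 -0.195  0.773 -0.138] -35.189527705395506
```

View pics/scene3.png

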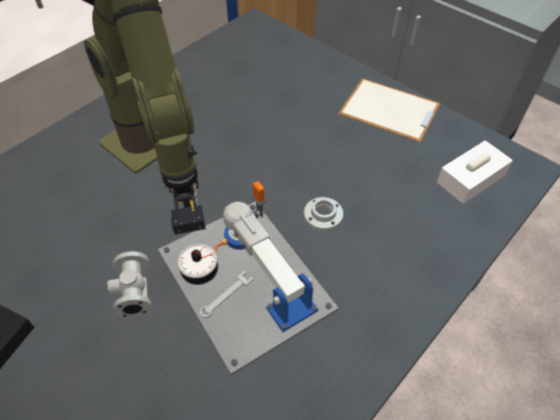

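View pics/top3.png

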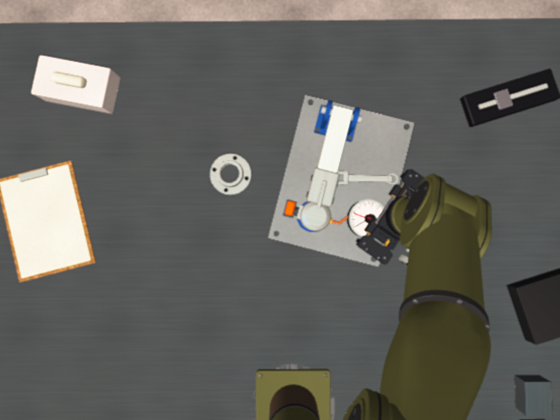

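The scene view shows the gripper at (188,215), above and behind the dial at (197,260), which fits its height. The valve is clear. Now I'll descend.

```bash
python3 -m inch '1 20 -5 0; 1 50 -5 0; 1 80 -5 0; 1 110 -5 0; 1 120 -5 0; 1 120 -5 0; 1 120 -5 0'
python3 - <<'E'
from h import *
s=r.get_state()
M=Ro.from_quat(s["eef_rot"]).as_matrix()
for z in(.15,.074): print(M.T@(np.array([.5208,-.2043,z])-s["tool_pos"])*1000)
print(s["q"].round(3),np.degrees(np.arctan2(M[1,0],M[0,0])))
d=r.snapshot("scene")
c=cv2.resize(d["frame"][165:305,120:280],None,fx=4,fy=4,interpolation=cv2.INTER_CUBIC)[:,:,::-1].copy()
u=(proj(d,s["tool_pos"])[0]-[120,165]+.5)*4; cv2.drawMarker(c,tuple(int(v) for v in u),(255,0,255),0,12,1)
cv2.imwrite("pics/scene4.png",c)
E
```

```text
clock: 5.05
tool_pos: [0.5212, -0.2062, 0.1277]
eef_rot: [-0.674, 0.214, -0.215, 0.674]
contact_force: [0.2, 0.7, 0.0]
opening: 0.602
[ -1.39659302 -22.34035905   1.27422425]
[-1.50351356 53.65955682  1.23741294]
[ 0.198  0.785  0.165  1.877 -0.246  0.498 -0.084] -35.29924607030648
```

View pics/scene4.png

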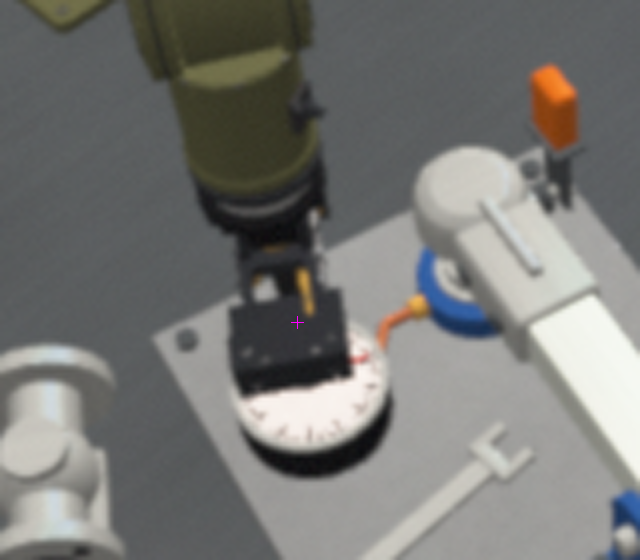

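```bash
python3 -m inch '-1 15 1 0; -1 30 1 0; -1 42 1 0; -1 50 1 0; -1 54 1 0; -1 54 1 0; -1 54 1 0'; python3 -m inch '0 0 0 0;0 0 0 0;0 0 0 0;0 0 0 0;0 0 0 0;0 0 0 0' -1 10
python3 - <<'E'
from h import *
s=r.get_state()
M=Ro.from_quat(s["eef_rot"]).as_matrix()
print(M.T@(np.array([.5208,-.2043,.074])-s["tool_pos"])*1000)
E
```

```text
clock: 5.8
tool_pos: [0.5205, -0.2051, 0.0731]
eef_rot: [0.674, -0.214, 0.215, -0.674]
contact_force: [-0.2, -0.3, 0.5]
opening: 0.598
clock: 6.4
tool_pos: [0.5203, -0.2049, 0.0728]
eef_rot: [-0.674, 0.215, -0.215, 0.674]
contact_force: [-0.2, 0.2, 2.0]
opening: 0.289
[ 0.05567648 -1.15187895  0.77916056]
```

```bash
python3 -m inch '0 0 0 -7; 0 0 0 -14; 0 0 0 -21; 0 0 0 -28; 0 0 0 -34; 0 0 0 -38; 0 0 0 -40; 0 0 0 -40;0 0 0 -40'
python3 - <<'E'
from h import *
s=r.get_state();print(s["moment"].round(3),s["contact_force"].round(1))
M=Ro.from_quat(s["eef_rot"]).as_matrix();print(np.degrees(np.arctan2(M[1,0],M[0,0])))
E
python3 -m inch '0 0 0 -2; 0 0 0 -4; 0 0 0 -6;0 0 0 -6'
python3 - <<'E'
from h import *
s=r.get_state();print(s["moment"].round(3),s["contact_force"].round(1))
M=Ro.from_quat(s["eef_rot"]).as_matrix();print(np.degrees(np.arctan2(M[1,0],M[0,0])))
E
python3 -m inch '0 0 0 -2; 0 0 0 -4;0 0 0 -4'
python3 - <<'E'
from h import *
s=r.get_state();print(s["moment"].round(3),s["contact_force"].round(1))
M=Ro.from_quat(s["eef_rot"]).as_matrix();print(np.degrees(np.arctan2(M[1,0],M[0,0])))
for c in("scene","top"):
    d=r.snapshot(c);cv2.imwrite(f"pics/{c}5.png",cv2.resize(d["frame"][165:305,120:280] if c=="scene" else d["frame"][150:290,300:460],None,fx=4,fy=4,interpolation=cv2.INTER_CUBIC)[:,:,::-1])
E
```

```text
clock: 7.3
tool_pos: [0.5204, -0.2049, 0.0728]
eef_rot: [0.707, 0.028, -0.028, -0.707]
contact_force: [0.9, -0.4, 2.3]
opening: 0.289
[-0.002  0.096  0.021] [ 0.9 -0.4  2.3]
4.600674240480945
clock: 7.7
tool_pos: [0.5203, -0.205, 0.0728]
eef_rot: [-0.704, -0.066, 0.066, 0.704]
contact_force: [0.5, 0.1, 4.3]
opening: 0.288
[-0.03   0.069 -0.03 ] [0.5 0.1 4.3]
10.728346106032989
clock: 8.0
tool_pos: [0.5204, -0.2049, 0.0728]
eef_rot: [-0.701, -0.091, 0.091, 0.701]
contact_force: [0.5, 0.3, 4.8]
opening: 0.291
[-0.005  0.016  0.024] [0.5 0.3 4.8]
14.73878878784464
```

View pics/scene5.png

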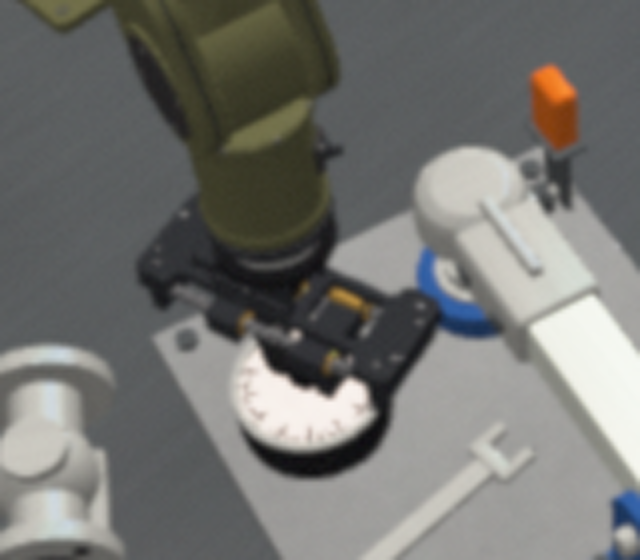

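View pics/top5.png

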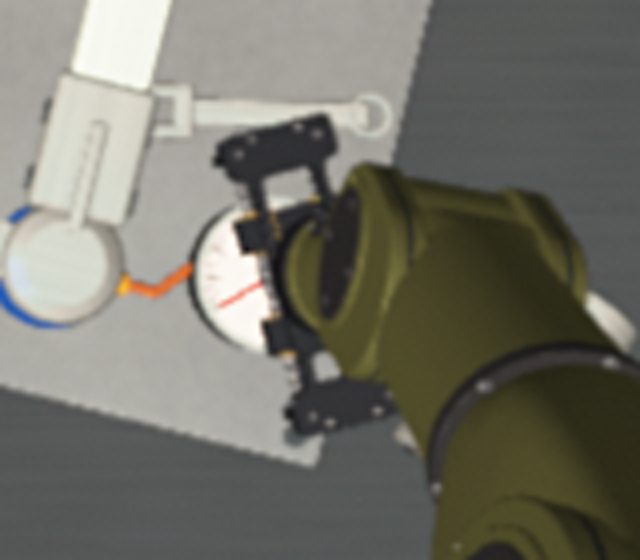

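The red pointer tip at (218,305) now covers the black one, about 28° below horizontal. I'll turn slightly further to make sure it's against the stop, then release and look.

```bash
python3 -m inch '0 0 0 -2; 0 0 0 -4;0 0 0 -4'
python3 - <<'E'
from h import *
s=r.get_state();print(s["moment"].round(3),s["contact_force"].round(1))
E
python3 -m inch '0 0 0 0;0 0 0 0;0 0 0 0;0 0 0 0' 0.2;  python3 -m inch '0 -20 0 0;0 -55 0 0;0 -100 0 0; 0 -145 0 0; 0 -180 0 0; 0 -190 40 0; 0 -190 85 0; 0 -190 130 0; 0 -190 150 0;0 -190 150 0'
python3 - <<'E'
from h import *
s=r.get_state();print(s["tool_pos"],s["q"].round(2))
M=Ro.from_quat(s["eef_rot"]).as_matrix();print(np.degrees(np.arctan2(M[1,0],M[0,0])),M.round(3).tolist())
for c in("scene","top"):
    d=r.snapshot(c);cv2.imwrite(f"pics/{c}6.png",cv2.resize(d["frame"][165:305,140:300] if c=="scene" else d["frame"][170:265,290:400],None,fx=4 if c=="scene" else 6,fy=4 if c=="scene" else 6,interpolation=cv2.INTER_CUBIC)[:,:,::-1])
E
```

```text
clock: 8.4
tool_pos: [0.5204, -0.2051, 0.0727]
eef_rot: [0.698, 0.115, -0.114, -0.698]
contact_force: [0.4, -0.6, 4.8]
opening: 0.289
[-0.105 -0.091 -0.152] [ 0.4 -0.6  4.8]
clock: 8.8
tool_pos: [0.5199, -0.2048, 0.0724]
eef_rot: [-0.698, -0.114, 0.115, 0.698]
contact_force: [-0.3, -1.0, 0.3]
opening: 0.599
clock: 9.8
tool_pos: [0.4711, -0.0593, 0.2628]
eef_rot: [-0.697, -0.116, 0.117, 0.698]
contact_force: [-0.0, 0.3, -0.4]
opening: 0.599
[ 0.47106559 -0.05930872  0.26282762] [ 0.11  0.47 -0.11  1.99  0.08  0.69  0.27]
19.011172736352695 [[0.945, -0.001, -0.326], [0.326, 0.002, 0.945], [-0.001, -1.0, 0.002]]
```

View pics/scene6.png

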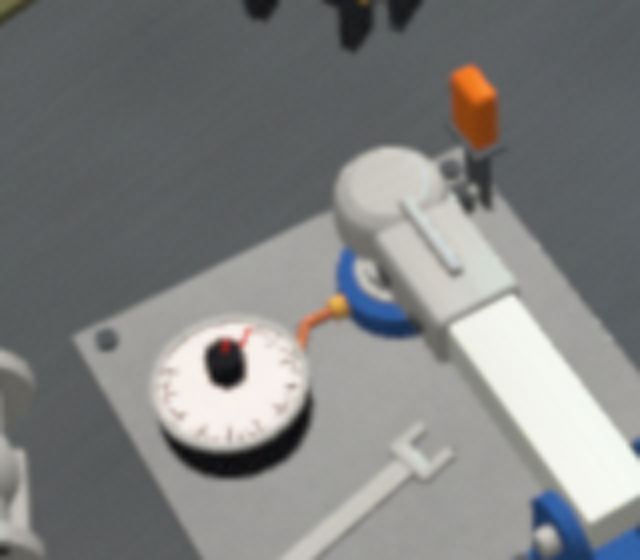

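View pics/top6.png

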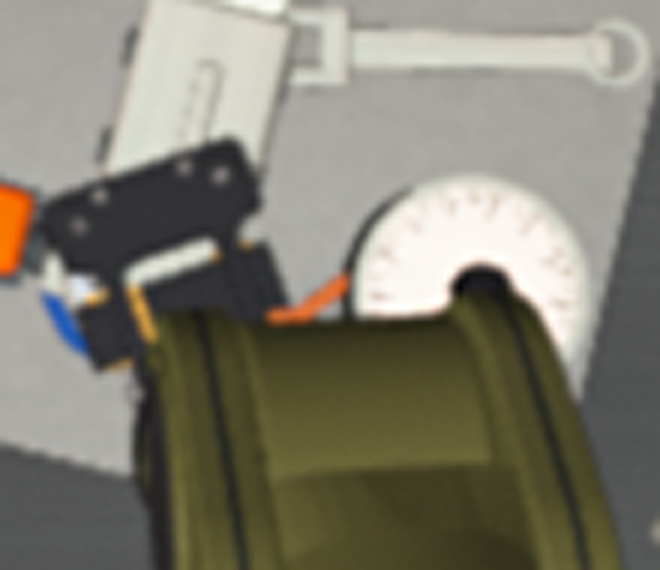

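In the scene view the red pointer tip is at (252,328), exactly where the black pointer was, and the resisting moment rose to 0.15 N m at the end. So the reset is done, and the latch is next.

```bash
python3 -m inch '14 0 6 -8; 28 0 12 -16; 42 0 18 -24; 56 0 24 -32; 70 0 30 -40; 84 0 36 -48; 93 0 40 -56; 93 0 40 -56; 93 0 40 -56' 0.3
python3 - <<'E'
from h import *
s=r.get_state();print(s["q"].round(2))
M=Ro.from_quat(s["eef_rot"]).as_matrix();print(np.degrees(np.arctan2(M[1,0],M[0,0])))
print(M.T@(np.array([.5462,.0093,.167])-s["tool_pos"])*1000)
E
```

```text
clock: 10.8
tool_pos: [0.5475, 0.003, 0.2623]
eef_rot: [0.564, 0.427, -0.427, -0.564]
contact_force: [0.2, -0.8, -0.3]
opening: 0.647
[ 0.15  0.58 -0.39  1.78  0.29  0.84  0.92]
74.32373006666157
[ 5.77104797 95.25421912  2.92707358]
```

```bash
python3 -m inch '0 0 0 0;0 0 0 0;0 0 0 -1'
python3 - <<'E'
from h import *
s=r.get_state();
M=Ro.from_quat(s["eef_rot"]).as_matrix();print(np.degrees(np.arctan2(M[1,0],M[0,0])))
print(M.T@(np.array([.5462,.0093,.167])-s["tool_pos"])*1000)
E
```

```text
clock: 11.1
tool_pos: [0.5473, 0.0044, 0.2628]
eef_rot: [0.559, 0.433, -0.434, -0.558]
contact_force: [0.4, -0.0, 0.4]
opening: 0.651
75.6287164079717
[ 4.52271568 95.80373784  2.33730122]
```

```bash
python3 -m inch '4 0 2 0; 4 30 2 0; 4 55 2 0; 4 70 2 0; 4 70 2 0;4 70 2 0'
python3 - <<'E'
from h import *
s=r.get_state();
M=Ro.from_quat(s["eef_rot"]).as_matrix();print(np.degrees(np.arctan2(M[1,0],M[0,0])))
print(M.T@(np.array([.5462,.0093,.167])-s["tool_pos"])*1000)
for c in("scene",):
    d=r.snapshot(c);cv2.imwrite(f"pics/{c}7.png",cv2.resize(d["frame"][145:285,170:330],None,fx=4,fy=4,interpolation=cv2.INTER_CUBIC)[:,:,::-1])
E
```

```text
clock: 11.7
tool_pos: [0.5467, 0.0096, 0.1931]
eef_rot: [-0.558, -0.434, 0.434, 0.558]
contact_force: [-0.2, 0.3, 1.3]
opening: 0.65
75.67218849518831
[-0.475177   26.06239211  0.45190179]
```

View pics/scene7.png

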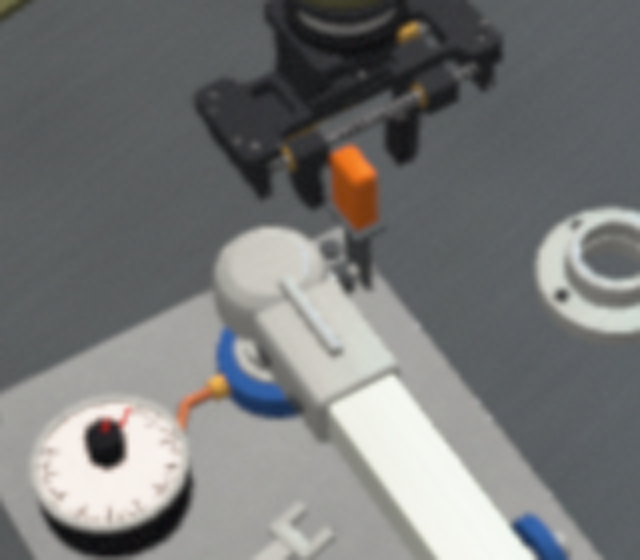

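The fingers, at (310,180) and (403,140), straddle the orange grip at (355,185). I'll descend and close.

```bash
python3 -m inch '0 10 0 0; 0 20 0 0; 0 26 0 0; 0 26 0 0;0 26 0 0'; python3 -m inch '0 0 0 0;0 0 0 0;0 0 0 0;0 0 0 0;0 0 0 0;0 0 0 0' -1 40
python3 - <<'E'
from h import *
s=r.get_state();
M=Ro.from_quat(s["eef_rot"]).as_matrix();print(M.T@s["contact_force"])
print(M.T@(np.array([.5462,.0093,.167])-s["tool_pos"])*1000)
E
```

```text
clock: 12.25
tool_pos: [0.5465, 0.0093, 0.1665]
eef_rot: [-0.558, -0.434, 0.434, 0.559]
contact_force: [-0.6, 0.4, -0.3]
opening: 0.647
clock: 12.85
tool_pos: [0.5465, 0.0087, 0.1668]
eef_rot: [0.559, 0.433, -0.434, -0.559]
contact_force: [-0.3, -1.4, 1.4]
opening: 0.224
[-1.40778836 -1.35918202 -0.03034144]
[ 0.46751854 -0.20074232  0.45865828]
```

Held (opening is about 20 mm). Next I'll pull along tool +x.

```bash
python3 -m inch '3 0 0 0;6 0 0 0;9 0 0 0;12 0 0 0;13 0 0 0;13 0 0 0;13 0 0 0'
python3 - <<'E'
from h import *
s=r.get_state();
M=Ro.from_quat(s["eef_rot"]).as_matrix();print(M.T@s["contact_force"])
print(M.T@(np.array([.5462,.0093,.167])-s["tool_pos"])*1000)
for c in("scene",):
    d=r.snapshot(c);cv2.imwrite(f"pics/{c}8.png",cv2.resize(d["frame"][145:285,170:330],None,fx=4,fy=4,interpolation=cv2.INTER_CUBIC)[:,:,::-1])
E
```

```text
clock: 13.55
tool_pos: [0.5489, 0.0177, 0.1668]
eef_rot: [0.56, 0.431, -0.435, -0.558]
contact_force: [-2.6, -7.9, 4.9]
opening: 0.221
[-8.33156647 -4.87954762  0.50088716]
[-8.75826285 -0.19081845  0.49701105]
```

View pics/scene8.png

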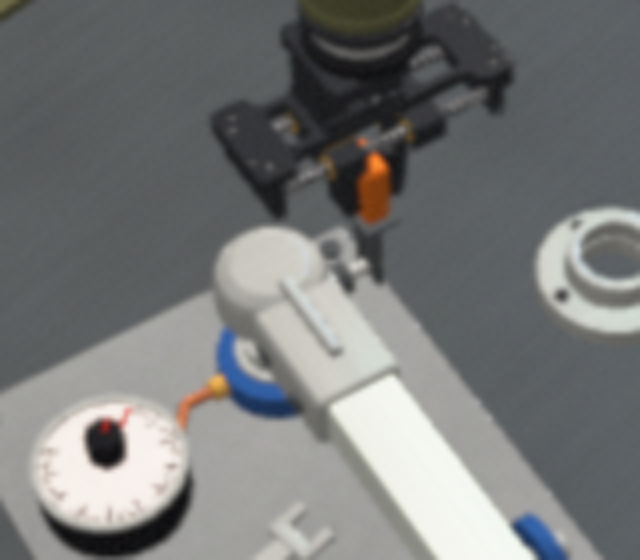

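The TCP moved 9 mm and the force is 8 N, which fits the spring, so I'll pull a bit further.

```bash
python3 -m inch '2 0 0 0;4 0 0 0;4 0 0 0;4 0 0 0;4 0 0 0'
python3 - <<'E'
from h import *
s=r.get_state();
M=Ro.from_quat(s["eef_rot"]).as_matrix();print(M.T@s["contact_force"])
print(M.T@(np.array([.5462,.0093,.167])-s["tool_pos"])*1000)
g=np.array([-.27,.061])
st=np.array([np.cos(-.2587),np.sin(-.2587),0])
for th in(.05,.1,.15,.2,.25,.3,.35):
    dx=-.27*np.cos(th)+.061*np.sin(th)+.27; dz=.061*np.cos(th)+.27*np.sin(th)-.061
    print(th,(M.T@(st*dx+[0,0,dz])*1000).round(1))
E
```

```text
clock: 14.1
tool_pos: [0.5498, 0.0209, 0.1667]
eef_rot: [0.561, 0.43, -0.435, -0.558]
contact_force: [-2.7, -10.0, 6.0]
opening: 0.226
[-10.39928108  -5.93604896   0.13376625]
[-12.15080845  -0.17467025   0.52255043]
0.05 [ -0.1 -13.4  -3.4]
0.1 [ -0.2 -26.7  -7.4]
0.15 [ -0.3 -39.7 -12.1]
0.2 [ -0.4 -52.4 -17.4]
0.25 [ -0.6 -64.9 -23.4]
0.3 [ -0.7 -77.1 -30. ]
0.35 [ -0.8 -88.9 -37.2]
```

The latch is out about 12 mm at 10 N. Now lift along the arc.

```bash
python3 -m inch '0 -6 -1.5 0;0 -13.4 -3.4 0; 0 -20 -5.4 0;0 -26.7 -7.4 0;0 -26.7 -7.4 0'
python3 - <<'E'
from h import *
s=r.get_state();
M=Ro.from_quat(s["eef_rot"]).as_matrix();print(M.T@s["contact_force"])
print(M.T@(np.array([.5498,.0209,.1667])-s["tool_pos"])*1000)
for c in("scene",):
    d=r.snapshot(c);cv2.imwrite(f"pics/{c}9.png",cv2.resize(d["frame"][145:285,170:330],None,fx=4,fy=4,interpolation=cv2.INTER_CUBIC)[:,:,::-1])
E
```

```text
clock: 14.6
tool_pos: [0.5554, 0.0184, 0.1918]
eef_rot: [0.56, 0.429, -0.436, -0.559]
contact_force: [-0.9, -9.7, -7.9]
opening: 0.22
[-9.55158007  7.99521391 -1.66251369]
[ 1.26853267 25.15361166  5.92555409]
```

View pics/scene9.png

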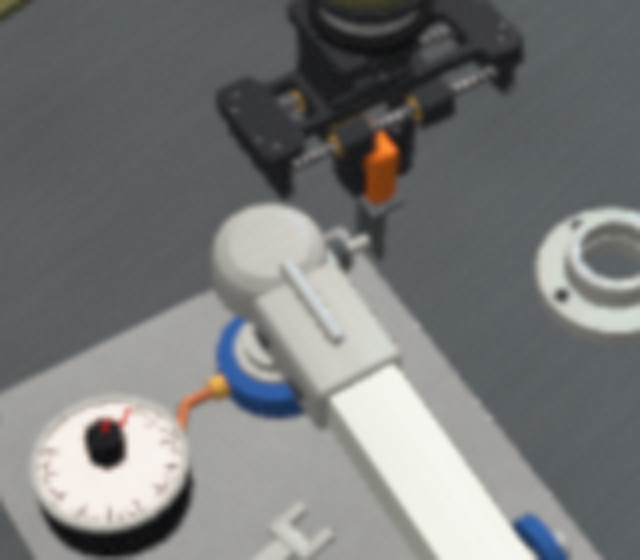

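The coupler is rising: the head moved up from (268,240) to (265,220). I'll keep going.

```bash
python3 -m inch '0 -6.5 -2.3 0;0 -13 -4.7 0; 0 -19 -7.3 0;0 -25.7 -10 0;0 -32 -13 0; 0 -38 -16 0; 0 -44 -19 0; 0 -50.4 -22.6 0; 0 -60 -28 0; 0 -60 -28 0'; python3 -m inch '0 0 0 0;0 0 0 0;0 0 0 0;0 0 0 0;0 0 0 0'
python3 - <<'E'
from h import *
s=r.get_state();
M=Ro.from_quat(s["eef_rot"]).as_matrix();print(M.T@s["contact_force"],s["qd"].round(3))
print(M.T@(np.array([.5498,.0209,.1667])-s["tool_pos"])*1000)
for c in("scene","top"):
    d=r.snapshot(c);cv2.imwrite(f"pics/{c}10.png",cv2.resize(d["frame"][125:265,170:330] if c=="scene" else d["frame"][85:275,255:425],None,fx=4 if c=="scene" else 3,fy=4 if c=="scene" else 3,interpolation=cv2.INTER_CUBIC)[:,:,::-1])
E
```

```text
clock: 15.65
tool_pos: [0.581, 0.0118, 0.2512]
eef_rot: [-0.559, -0.428, 0.437, 0.56]
contact_force: [-5.1, -8.9, -7.8]
opening: 0.219
clock: 16.15
tool_pos: [0.5806, 0.0118, 0.2504]
eef_rot: [-0.559, -0.428, 0.438, 0.56]
contact_force: [-5.6, -8.2, -5.7]
opening: 0.225
[-9.3075797   5.86918118  3.26908515] [-0.001  0.001 -0.002 -0.001  0.     0.     0.   ]
[ 1.9499448  84.02822807 31.27436437]
```

View pics/scene10.png

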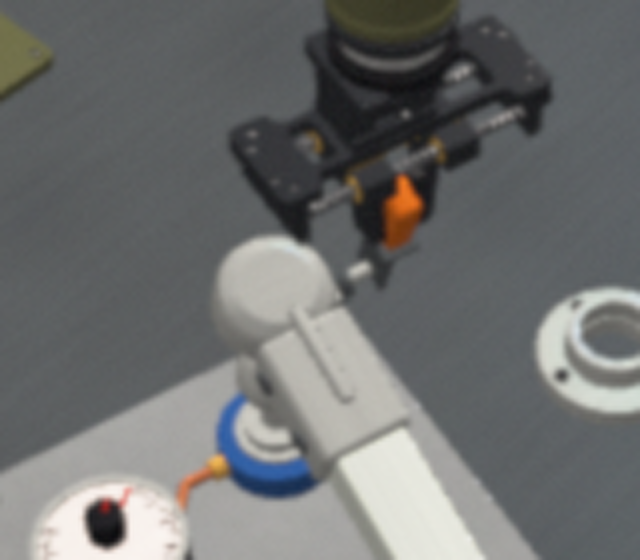

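View pics/top10.png

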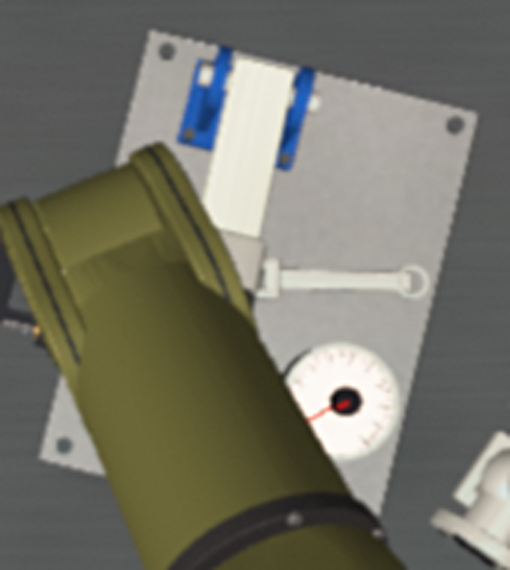

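The scene view shows the head at (272,290), lifted off with a gap, and the ball below it near (252,375). In the top view the red pointer is still at the zero position. I'll check the lift angle by projecting the model.

Run:
```python
from h import *
p=[.528852,-.05647791,-.25867683]
def W(th,X):
    x=X[0]-.27;z=X[2]-.115
    x,z=x*np.cos(th)+z*np.sin(th)+.27, z*np.cos(th)-x*np.sin(th)+.115
    c,s=np.cos(p[2]),np.sin(p[2]);return np.array([p[0]+c*x-s*X[1],p[1]+s*x+c*X[1],z])
d=r.snapshot("scene")
im=cv2.resize(d["frame"][125:265,170:330],None,fx=4,fy=4,interpolation=cv2.INTER_CUBIC)[:,:,::-1].copy()
for th,col in((.22,(0,0,255)),(.33,(0,255,0))):
    pts=[W(th,(.036*np.cos(a),.036*np.sin(a),.137)) for a in np.linspace(0,6.28,40)]
    cv2.polylines(im,[((proj(d,np.array(pts))-[170,125]+.5)*4).astype(np.int32)],True,col,1)
    print(th,W(th,(0,0,.071))[2])
cv2.imwrite("pics/chk.png",im)
for c in("scene",): print([(np.round(x["centre"],1).tolist(),round(x["p"],2)) for x in r.tip_of(c,"tongue")[:2]],[proj(d,W(t,(0,0,.115))).round(1) for t in(.22,.33)])
s=r.get_state();print(s["tool_pos"],s["clock"],s["contact_force"])
```

```text
0.22 0.13098251046128806
0.33 0.16086575455136543
[([199.6, 240.8], 0.64)] [array([[237.7, 203.3]]), array([[238.6, 198.5]])]
[0.58057038 0.01178473 0.25045545] 16.35 [-4.30171866 -8.80607813 -6.88868532]
```

View pics/chk.png

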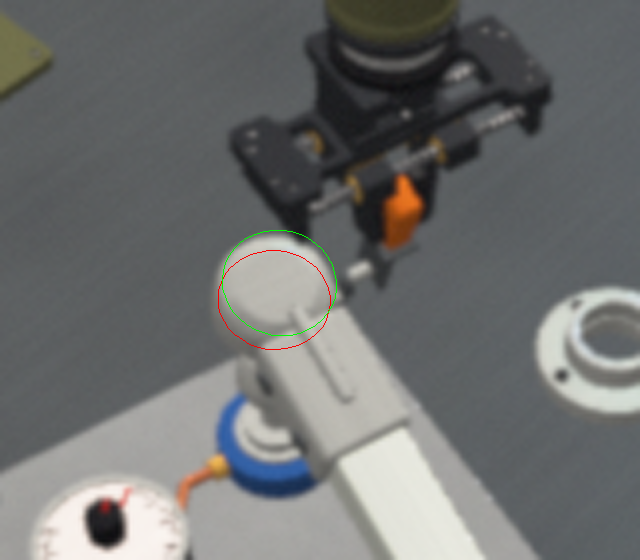

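The head outline follows the 0.33 rad circle closely (actual about 0.31 rad), which puts coupler_low at about 0.155 m. The arm is still, so I'll hand in.

Run:
```python
from plant import r
r.finish_job(); s=r.get_state(); print(s["clock"],s["tool_pos"],s["contact_force"])
```

```text
the job is handed in; nothing more can be done
the job is handed in; nothing more can be done
```

I reset the peak pointer, pulled the latch out and raised the tongue off the ball. I handed in at about 16.4 s of the 58 s, with the gripper still holding the latch grip. The hand-in gives no verdict, and I got no state reading after it.

- **Peak pointer:** I turned the knob 54° counter-clockwise, until the resisting moment rose to about 0.15 N m. Afterwards the red pointer lay where the black one had been, and it was still there in the last pictures.
- **Latch:** I pulled it out about 12 mm against about 10 N, so the keeper was clear before I lifted.
- **Tongue:** Arm travel gives about 0.33 rad of lift, while the picture overlay suggests slightly less, about 0.31 rad. Either way the lowest part of the coupler is at roughly 155–160 mm, above the required 130 mm.
- **Hold:** The arm was still, with the grip command at 40 N and the latch spring and tongue weight showing in the force reading.
- **Bystanders:** The arm never went near the flange or wrench, and cleared the valve. None of them looked moved where they showed in the pictures; I did not measure their positions again at the end.

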